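# Change the batch in a bench shaker: unlock, unload, load, lock the bar and start

## Robot

A 6-joint arm with a two-finger parallel gripper is mounted at the origin on a cart in front of the work surface, level with it; the furniture and walls round the work are solid. World frame = base frame: x ahead of the robot, y to its left, z up, the work surface at z = 0. Lengths are in m, angles in rad, forces in N, time in s.
With the tool pointing down it reaches from about 0.35 to 0.775 m from the base axis. Payload 7.3 kg.
Tool frame: the origin (TCP) lies on the centre line of the jaws, within the pads' length; the fingertips stand 17 mm ahead of it and the grasp point (between the pads) lies 2 mm behind it (robot.tcp_to_tips is the distance from the TCP to the fingertips, in m); z points along the fingers, y is the line along which they close (so a half turn about z gives the same grasp; the last joint's range is limited). The gripper opens to 92 mm and grips with 3 to 60 N. Pads are 19 mm wide; open, the fingers measure 130 mm over their backs; the gripper's body (75 mm by 190 mm) begins 47 mm behind the grasp point.
Start: joints at [-1.342, 0.342, 1.524, -0, 1.275, -0.146], TCP at [0.192, -0.489, 0.244] pointing down, gripper open.
Joint ranges: [-2.53, 2.53], [-0.77, 2.02], [0.04, 2.7], [-1, 4.14], [0.28, 2.66], [-3.11, 3.11]. Speed limits (rad/s): [2.57, 2.57, 3.14, 3.14, 3.14, 3.14].

## Interface

Orientations are given as [roll, pitch, yaw] about the fixed x, y, z axes, in that order (R = Rz(yaw) Ry(pitch) Rx(roll)).
In Python, from cell import robot gives the robot as it stands. The module is installed in compiled form; this text tells all that it offers.
- The arm moves only by the tool carry_out, never from a script. Its argument "commands" is a list of rows, each a list of 3 entries, a list of its own where there are three numbers: the shift along the tool's x, y, z in m, then the turn about the tool's z in rad, then the opening, from 0 (shut) to 1 (fully open). In form: [[[dx, dy, dz], yaw, claw], ...]. A call has 1 to 20 rows; each row shifts and turns the commanded pose from where the row before left it, along the tool's axes as they then stand; what a row does not reach is not made up. A row lasts 1/8 s, in which the tool goes at most 62.5 mm and 10.7 degrees, less where a joint would pass 70% of its speed; a pose out of reach is approached as far as the arm can. A call is refused whole if a number of a shift passes 0.0625 or a number of a turn 0.188, either way. A call with a gripper value outside its range is refused whole. The fingers move at their own pace and stop on an object; "newtons" is the grip in N (left out, the last holds). Time passes only in rows, so rows that do not move let the fingers close. It gives the time, the measured TCP pose, the force, the opening and the grip force at its end, in the units of the state.
- robot.observe(): the state, without advancing time (a new reading comes with each control period).
- robot.read_camera(name): name is "scene" or "top" or "wrist"; returns a dict with "pixels" (400x640x3 uint8, red, green, blue), "fx", "fy", "cx", "cy" (pixels), "k1" (the pictures are not rectified: a ray, as slopes to the right and down, at radius r is drawn at 1 + k1 r^2 times it, then the intrinsics apply), "view" (4x4, takes a point from world to camera coordinates); the wrist camera has in their place "T_tool_cam" (4x4, takes a point from camera to tool coordinates, whose origin is the TCP and whose axes are the flange's). Camera axes: x right, y up, looking along -z (the intrinsics and any distortion apply to the point x, -y, -z); pixel columns grow to the right and rows downward; lengths in m; the calibration is good to about 2 mm. A picture is of the moment at which its call begins: read the wrist's pose just before it. There is no depth.
- robot.hand_in(): hands the job in; it is judged then, once.
Trained networks look in a picture, given as the dict that the camera call returned (one of the last four; its "shot" number tells which), for a name from the list of things; names that differ only in an ending like _2 or _b are one class to them, and where a whole thing is asked for, a point or a joint stands for the part that bears it (a point fixed in the world has none). Each returns a list of dicts, best first, with "p" (0 to 1); they miss things now and then, are a little off and sometimes report something else, mostly with a low value. They report only what shows in the picture. A call takes as long as a camera call. They do not tell look-alikes from the thing itself.
- robot.find_in(picture, name): "at" ([column, row] in pixels, amid what is visible of it).
- robot.tip_of(picture, name): "at" ([column, row] in pixels: a listed point, or the origin of a listed thing).
The state is a dict: "time": time; "qpos": joint angles; "qvel": joint speeds; "joint_efforts": joint torques, N m; "tool_pos": TCP position; "tool_rot": TCP orientation; "contact_force": force on the tool from outside, world axes, zero at the start; "torque": the same for the moment, N m; "opening": finger opening in m; "grip_force": force on a finger pad.
Only numpy, scipy, OpenCV 4.12 (cv2) and the standard library are available. Lean on these libraries where they do the work, as an engineer would, in place of code of your own. Each camera call takes 0.05 s, during which the arm holds its last target. There are 200 camera calls.

## Task

Change the batch in the shaker: unlock its retaining bar (push the captive knob on its end down a little and turn it back until it springs up), swing the bar clear of the mat and stand the finished, blue-lidded jars upright in the steel tray. Stand every waiting jar (black or silvery lid) upright on the black mat, in one row on its white line where the bar crosses the lids, swing the bar fully shut and lock it by pushing the knob down and turning it clockwise as far as it goes, so that it stays down by itself; only then press the green start button fully down. Tip no jar over, never press start while the bar is unlocked, and leave the other things on the bench where they are.

Things in the scene. Friction and masses are not known exactly. Their poses are not given: they have to be found in the camera images.
- shaker: White bench shaker fixed to the bench, 204 mm deep, 290 mm wide. Origin on the bench below the middle of the white line on its mat. x points from its front (controls, towards the robot) to its back, y to its left, z up. Housing 30 mm high; hinge post on the left and slotted latch bracket (32x26 mm, 42 mm above the mat) on the right, both in line with the white line, 122 mm from its middle.
- mat (a point): Middle of the white line that runs along the ribbed black rubber mat, on the mat's top face, 45 mm above the bench; axes as the shaker's. The mat is flat, 108 mm (x) by 208 mm (y); 6 mm guard rails run along it at x = +-62 mm, their tops 28 mm above it. Waiting jars belong in one row on the white line (x near 0), below the shut bar; three fit, for example at y = -60, 0 and 60 mm.
- bar_hinge (a point): Point on the upright hinge axis of the retaining bar, 122 mm to the left of the middle of the white line and 56 mm above the mat, at the height of the bar's middle. The bar turns level about it; its boss ends 11 mm above this point.
- bar (a joint): Angle of the retaining bar, rad: 0 = shut (stop), above the white line over the lids, its free end over the slotted bracket on the right. It opens backwards, away from the robot (counter-clockwise seen from above), to 1.2 at its stop; from about 1.1 the mat is clear for loading. It stays where it is left (0.12 N m of friction).
- bar_grip (a point): Middle of the aluminium retaining bar's section, 170 mm from its hinge, a good place to take it from above; moves with the bar, y points along the bar to the hinge. The bar is 14 mm wide and 10 mm thick and passes 5 mm over the lids of jars on the mat. The knob is on its free end, 74 mm beyond this point.
- knob (a point): Centre of the captive black knurled knob on the bar's free end: a round upright grip 24 mm in diameter and 20 mm tall, this point at half its height (25 mm above the bar's middle when up; its underside is then 10 mm above the bar). It moves with the bar.
- knob_press (a joint): How far the knob is pushed down, m: 0 = up, 0.0085 = stop; a spring pushes it up (4.5 N at 0, 8.3 N at the stop). With the bar shut and the knob pushed to 0.008 its cross-pin has passed the bracket's slot; turned there and let go, it stays down at about 0.0065 (locked, as it is at the start). Otherwise it springs back to 0.
- knob_turn (a joint): Turn of the knob, rad, growing clockwise seen from above: 0 = cross-pin in line with the bracket's slot (white mark on top square to the bar); 1.5 = stop, pin across the slot. Little friction. Turned back to 0 it springs up and frees the bar.
- start_top (a point): Centre of the top of the round green start button, 22 mm in diameter, on the ledge at the front of the shaker; pressed straight down.
- start (a joint): Travel of the start button, m: 0 = up, 0.005 = fully down (4 N); it springs back.
- jar_1_mid (a point): A closed squat amber glass jar with a paper band and a black screw lid: 46 mm in diameter, 46 mm tall, straight-sided, 0.11 kg; the lid is the top 13 mm. It waits upright on the bench at the start. This point is on its axis, half-way up (23 mm above its foot); z points up the axis. None if the jar is absent in this run.
- jar_2_mid (a point): A closed squat amber glass jar with a paper band and a silvery metal screw lid: 46 mm in diameter, 46 mm tall, straight-sided, 0.11 kg; the lid is the top 13 mm. It waits upright on the bench at the start. This point is on its axis, half-way up (23 mm above its foot); z points up the axis. None if the jar is absent in this run.
- jar_3_mid (a point): A closed squat amber glass jar with a paper band and a black screw lid: 46 mm in diameter, 46 mm tall, straight-sided, 0.11 kg; the lid is the top 13 mm. It waits upright on the bench at the start. This point is on its axis, half-way up (23 mm above its foot); z points up the axis. None if the jar is absent in this run.
- jar_4_mid (a point): A closed squat amber glass jar with a paper band and a silvery metal screw lid: 46 mm in diameter, 46 mm tall, straight-sided, 0.11 kg; the lid is the top 13 mm. It waits upright on the bench at the start. This point is on its axis, half-way up (23 mm above its foot); z points up the axis. None if the jar is absent in this run.
- done_1_mid (a point): A closed squat amber glass jar with a paper band and a blue screw lid: 46 mm in diameter, 46 mm tall, straight-sided, 0.11 kg; the lid is the top 13 mm. A finished jar: at the start it stands on the shaker's mat under the locked bar. This point is on its axis, half-way up (23 mm above its foot); z points up the axis. None if the jar is absent in this run.
- done_2_mid (a point): A closed squat amber glass jar with a paper band and a blue screw lid: 46 mm in diameter, 46 mm tall, straight-sided, 0.11 kg; the lid is the top 13 mm. A finished jar: at the start it stands on the shaker's mat under the locked bar. This point is on its axis, half-way up (23 mm above its foot); z points up the axis. None if the jar is absent in this run.
- tray_floor (a point): Centre of the inner floor of the shallow steel tray with a blue liner, fixed on the bench to the left of the shaker, for finished jars. It is 150 mm (x) by 110 mm (y) outside, walls 3 mm thick, its edge stands 7 mm above this floor; the floor is 3 mm above the bench. x and y are along its sides, z up.
- rim_tin: Low steel tin with a black rim ring, 61 mm across, 28 mm tall; not part of the job, stays where it is. Origin at the centre of its underside.
- dish_spare: Low clear parts dish, 60 mm across, 13 mm tall; not part of the job, stays where it is. Origin at the centre of its underside.
- oil_stand: Black oil-cup stand with four coloured caps, 34x98x25 mm; not part of the job, stays where it is. Origin at the centre of its underside.
- dust_blower: Red rubber dust blower lying on its side, 50x109x50 mm; not part of the job, stays where it is. Origin at the centre of its underside.
- loupe: Black watchmaker's loupe standing on the bench, 38 mm across, 30 mm tall; not part of the job, stays where it is. Origin at the centre of its underside.
- movement_holder: Brass movement holder, 42x93x20 mm; not part of the job, stays where it is. Origin at the centre of its underside.
- pith_block: Pale pith block, 22x50x16 mm; not part of the job, stays where it is. Origin at the centre of its underside.
There are look-alikes about, which are no part of the job. What is shaped like the part that bears jar_4_mid but red is not meant. Leave any pink look-alike of the part that bears jar_3_mid alone.

How it is judged:
On the way, in this order (a step that is already met when the one before it is completed fails the run):
1. every finished jar stands upright in the tray and every waiting jar in a row along the mat (x of done_1_mid in the frame of tray_floor between -0.055 and 0.055 m and y of done_1_mid in the frame of tray_floor between -0.036 and 0.036 m and z of done_1_mid in the frame of tray_floor between 0.018 and 0.028 m and angle between each of done_1_mid, done_2_mid, jar_1_mid, jar_2_mid, jar_3_mid, jar_4_mid's own z axis and vertical below 0.1 rad and x of done_2_mid in the frame of tray_floor between -0.055 and 0.055 m and y of done_2_mid in the frame of tray_floor between -0.036 and 0.036 m and z of done_2_mid in the frame of tray_floor between 0.018 and 0.028 m and x of jar_1_mid in the frame of mat between -0.014 and 0.014 m and y of jar_1_mid in the frame of mat between -0.095 and 0.095 m and z of jar_1_mid in the frame of mat between 0.018 and 0.028 m and x of jar_2_mid in the frame of mat between -0.014 and 0.014 m and y of jar_2_mid in the frame of mat between -0.095 and 0.095 m and z of jar_2_mid in the frame of mat between 0.018 and 0.028 m and x of jar_3_mid in the frame of mat between -0.014 and 0.014 m and y of jar_3_mid in the frame of mat between -0.095 and 0.095 m and z of jar_3_mid in the frame of mat between 0.018 and 0.028 m and x of jar_4_mid in the frame of mat between -0.014 and 0.014 m and y of jar_4_mid in the frame of mat between -0.095 and 0.095 m and z of jar_4_mid in the frame of mat between 0.018 and 0.028 m), for 0.2 s.
2. the bar is shut over the lids and its knob is turned and stays down by itself (all of step 1 and value of joint bar below 0.05 rad and value of joint knob_turn above 1.1 rad and value of joint knob_press above 0.005 m and contact force between knob_turn and the arm below 0.05 N and contact force between knob_turn and the fingers below 0.05 N), for 0.3 s.
3. the start button is pressed fully down (all of step 1 and value of joint start above 0.0038 m and value of joint bar below 0.05 rad and value of joint knob_turn above 1.1 rad and value of joint knob_press above 0.005 m), for 0.05 s.
At the end, for the whole second after the job is handed in: Jars upright (0.1 rad) and at rest: blue-lidded ones on the tray's floor, the others on the mat, axis within 14 mm of its white line and 95 mm of its middle; bar below 0.05 rad; knob stays down by itself, in over 5 mm and turned over 1.1 rad by then; start was pressed 3.8 mm and is up (all of step 1 and contact force between each of jar_1, jar_2, jar_3, jar_4, done_1, done_2 and the fingers below 0.05 N and linear speed of each of jar_1, jar_2, jar_3, jar_4, done_1, done_2 below 0.02 m/s and value of joint bar below 0.05 rad and value of joint knob_turn above 1.1 rad and value of joint knob_press above 0.005 m and value of joint start below 0.002 m); the robot touches nothing.
It fails at once if a jar is tipped over (angle between any of jar_1_mid, jar_2_mid, jar_3_mid, jar_4_mid, done_1_mid, done_2_mid's own z axis and vertical above 0.7 rad).
It fails at once if start is pressed while the bar is unlocked (value of joint start above 0.0025 m and (value of joint knob_turn below 0.8 rad or value of joint knob_press below 0.004 m or value of joint bar above 0.08 rad)).
It fails at once if something else on the bench is moved more than 5 cm (distance of any of rim_tin, dish_spare, oil_stand, dust_blower, loupe, movement_holder, pith_block from where it was at the start of the episode above 0.05 m).
Of jar_1, jar_2, jar_3, jar_4 only 2 to 3 are there at a start; the rules pass over those that are not, and their reading is None.
Of done_1, done_2 only 1 to 2 are there at a start; the rules pass over those that are not, and their reading is None.
At some moment in a run one of jar_1, jar_2, jar_3, jar_4 may be knocked a few centimetres aside while the robot is not near it.
Once in a run the grip may slacken for a moment while it holds something.
It also fails if it takes over 210 s, if anything falls off the work surface, if the arm or the gripper's body presses on something with over 40 N, if the wrist force passes 120 N, or if a joint passes its speed limit or range.

## Working session

There is one attempt and no reset: what is moved stays moved. The work goes in short steps, Python scripts to look and compute and a tool call to move; the robot and the scene stay as the last step left them, time stands still between calls to the robot, and variables do not carry over. Pictures are saved under pics/ and viewed, at most 14 in all, crops included, and the job is handed in when it is done.

Besides the shell and the picture viewer there is one more tool, called after "Call:" as a command line: name --argument value ..., lists and objects as JSON in quotes. carry_out: Moves the arm, as the interface text tells. Its arguments: {"type":"object","properties":{"commands":{"type":"array"},"newtons":{"type":"number"}},"required":["commands"]}

```bash
mkdir -p pics
cat > h.py <<'E'
import numpy as np, cv2
from cell import robot
from scipy.spatial.transform import Rotation as Ro
def toolT():
    s=robot.observe(); T=np.eye(4); r=np.array(s["tool_rot"])
    T[:3,:3]=Ro.from_euler('xyz',r).as_matrix() if r.size==3 else r.reshape(3,3)
    T[:3,3]=s["tool_pos"]; return T
def cam(n):
    T=toolT(); p=robot.read_camera(n)
    p["c2w"]=T@np.array(p["T_tool_cam"]) if n=="wrist" else np.linalg.inv(np.array(p["view"]))
    return p
def ray(p,uv):
    d=np.array([(uv[0]-p["cx"])/p["fx"],(uv[1]-p["cy"])/p["fy"]]); u=d.copy()
    for _ in range(20): u=d/(1+p["k1"]*(u@u))
    return p["c2w"][:3,3], p["c2w"][:3,:3]@np.array([u[0],-u[1],-1])
def at_z(p,uv,z):
    o,d=ray(p,uv); return o+d*(z-o[2])/d[2]
def proj(p,X):
    c=np.linalg.inv(p["c2w"])@np.append(X,1); u=np.array([c[0],-c[1]])/-c[2]
    u=u*(1+p["k1"]*(u@u)); return u*[p["fx"],p["fy"]]+[p["cx"],p["cy"]]
def save(p,n): cv2.imwrite(f"pics/{n}.png",p["pixels"][:,:,::-1])
E
python3 - <<'E'
from h import *
print(robot.observe())
for n in ("top","scene"):
    p=cam(n); save(p,n+"0"); print(n,p["c2w"].round(3).tolist())
    for k,z in (("mat",.045),("bar_hinge",.101),("bar_grip",.101),("knob",.12),("start_top",.03),("jar_1_mid",.023),("jar_2_mid",.023),("done_1_mid",.068),("tray_floor",.003)):
        print(k,[(np.round(d["at"]).tolist(),round(d["p"],2),at_z(p,d["at"],z).round(3)[:2].tolist()) for d in robot.tip_of(p,k)[:6]])
E
```

```text
{'time': 0.0, 'qpos': array([-1.34199960e+00,  3.42737584e-01,  1.52499585e+00, -2.78437725e-05,
        1.27538336e+00, -1.45978544e-01]), 'qvel': array([-0.00028749,  0.00106291, -0.00040254, -0.00104358,  0.00116376,
       -0.00140449]), 'joint_efforts': array([ 7.40061532e-04, -4.31245816e+01, -2.44218886e+01,  7.17497477e-02,
        5.57788624e-02, -1.62716506e-04]), 'tool_pos': array([ 0.19212251, -0.48818782,  0.24304461]), 'tool_rot': array([-3.14008086e+00, -1.95359304e-04,  3.74783252e-01]), 'contact_force': array([-0.67760104,  0.21017389,  0.13870156]), 'torque': array([0.00560025, 0.02370466, 0.04270355]), 'grip_force': 0.0, 'opening': 0.0916785105761188}
top [[-0.025, 0.996, -0.086, 0.406], [-1.0, -0.024, 0.011, -0.055], [0.008, 0.087, 0.996, 1.497], [0.0, 0.0, 0.0, 1.0]]
mat [([287.0, 197.0], 0.61, [0.552, 0.028]), ([364.0, 146.0], 0.57, [0.694, -0.197]), ([304.0, 199.0], 0.56, [0.544, -0.021])]
bar_hinge [([245.0, 189.0], 0.71, [0.57, 0.138])]
bar_grip [([304.0, 202.0], 0.68, [0.531, -0.023])]
knob [([330.0, 200.0], 0.65, [0.533, -0.093])]
start_top [([306.0, 235.0], 0.63, [0.443, -0.024])]
jar_1_mid [([395.0, 223.0], 0.79, [0.471, -0.278])]
jar_2_mid []
done_1_mid [([265.0, 192.0], 0.64, [0.564, 0.088]), ([241.0, 190.0], 0.2, [0.571, 0.153])]
tray_floor [([192.0, 199.0], 0.77, [0.555, 0.308])]
scene [[-0.892, 0.343, -0.294, 0.185], [-0.451, -0.65, 0.611, 0.577], [0.018, 0.678, 0.735, 0.886], [0.0, 0.0, 0.0, 1.0]]
mat [([283.0, 240.0], 0.67, [0.537, 0.041]), ([287.0, 230.0], 0.63, [0.544, 0.011]), ([376.0, 161.0], 0.17, [0.438, -0.342])]
bar_hinge [([246.0, 246.0], 0.57, [0.582, 0.131])]
bar_grip [([292.0, 207.0], 0.58, [0.547, -0.023])]
knob [([316.0, 185.0], 0.57, [0.52, -0.101])]
start_top [([330.0, 235.0], 0.62, [0.443, -0.038])]
jar_1_mid [([360.0, 177.0], 0.61, [0.462, -0.279])]
jar_2_mid []
done_1_mid [([263.0, 241.0], 0.83, [0.57, 0.082])]
tray_floor []
```

Run:
```python
import cv2
a=cv2.imread("pics/top0.png")[90:290,140:460]; cv2.imwrite("pics/t0c.png",cv2.resize(a,(800,500),interpolation=3))
b=cv2.imread("pics/scene0.png")[60:360,120:520]; cv2.imwrite("pics/s0c.png",cv2.resize(b,(800,600),interpolation=3))
```

```text
(no output)
```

View pics/t0c.png

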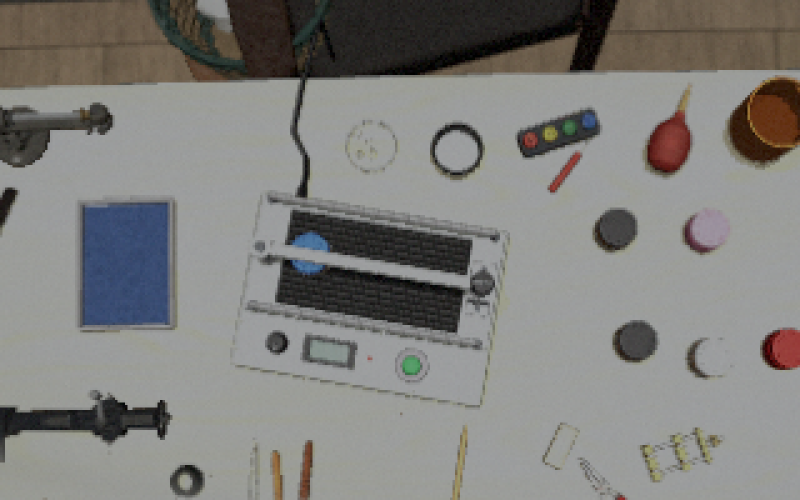

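View pics/s0c.png

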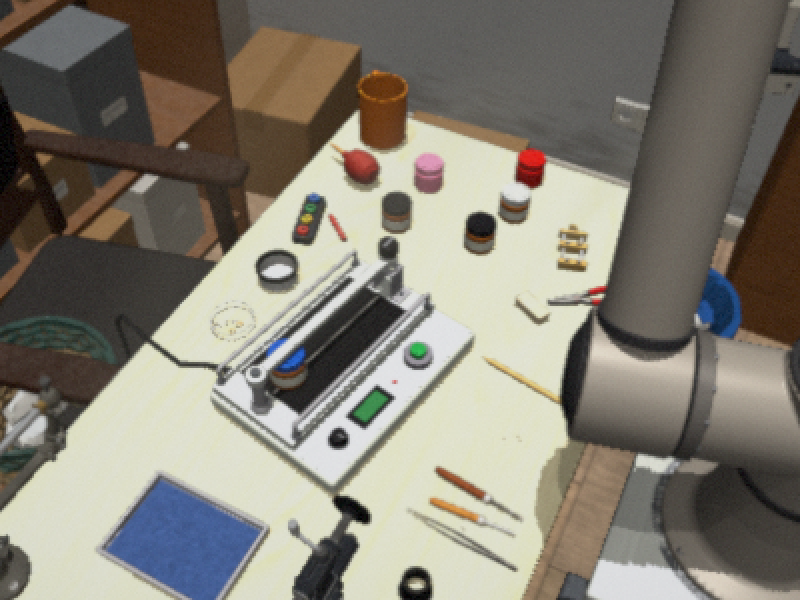

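```bash
cat >> h.py <<'E'
def go(x,y,z,yaw,rows=None):
    """print tool-frame shift total (after first turning) for target"""
    T=toolT(); R=T[:3,:3]; cy=np.arctan2(R[1,0],R[0,0]); d=np.array([x,y,z])-T[:3,3]
    tot=R.T@d; t=-((yaw-cy+np.pi)%(2*np.pi)-np.pi)
    R2=Ro.from_euler('xyz',[np.pi,0,yaw]).as_matrix()
    print("tcp",T[:3,3].round(4),"yaw",round(cy,3),"| shift(now axes)",tot.round(4),"shift(after turn)",(R2.T@d).round(4),"turn",round(t,3))
E
python3 - <<'E'
from h import *
p=cam("top")
print(np.array(robot.read_camera("wrist")["T_tool_cam"]).round(3).tolist())
for n,c,z in (("A",(617,229),.046),("B",(637,340),.046),("silver",(710,356),.046),("pink",(707,230),.046),("red",(785,348),.046),("done",(309,254),.091),("tray",(127,264),.01),("start",(411,365),.035),("knob",(482,281),.13)):
    print(n,at_z(p,(140+c[0]/2.5,90+c[1]/2.5),z).round(3)[:2])
print([at_z(p,(140+c[0]/2.5,90+c[1]/2.5),.01).round(3)[:2].tolist() for c in ((80,202),(174,199),(174,327),(80,328))])
go(.45,-.08,.3,-.165)
E
```

```text
[[0.001, 0.967, 0.255, 0.068], [1.0, -0.001, -0.002, 0.0], [-0.001, 0.255, -0.967, -0.141], [0.0, 0.0, 0.0, 1.0]]
A [ 0.588 -0.257]
B [ 0.461 -0.275]
silver [ 0.441 -0.358]
pink [ 0.585 -0.36 ]
red [ 0.448 -0.444]
done [0.563 0.088]
tray [0.565 0.309]
start [ 0.44 -0.02]
knob [ 0.525 -0.099]
[[0.64, 0.365], [0.64, 0.253], [0.491, 0.254], [0.492, 0.365]]
tcp [ 0.1922 -0.4886  0.2437] yaw 0.375 | shift(now axes) [ 0.3895 -0.2858 -0.0563] shift(after turn) [ 0.1872 -0.4454 -0.0563] turn 0.54
```

Call:
carry_out --commands '[[[0,0,-0.02],0.18,0.6],[[0,0,-0.02],0.18,0.6],[[0,0,-0.016],0.18,0.6],[[0.023,-0.0557,0],0,0.6],[[0.023,-0.0557,0],0,0.6],[[0.023,-0.0557,0],0,0.6],[[0.023,-0.0557,0],0,0.6],[[0.023,-0.0557,0],0,0.6],[[0.023,-0.0557,0],0,0.6],[[0.023,-0.0557,0],0,0.6],[[0.023,-0.0557,0],0,0.6],[[0,0,0],0,0.6],[[0,0,0],0,0.6]]'

```text
time: 2.72
tool_pos: [0.4468, -0.0793, 0.2996]
tool_rot: [3.141, 0.0, -0.164]
contact_force: [-0.5, -0.2, 0.2]
opening: 0.0548
grip_force: 0.0
```

Run:
```python
from h import *
p=cam("wrist"); save(p,"w1")
for k,z in (("mat",.045),("bar_hinge",.101),("bar_grip",.101),("knob",.1195),("start_top",.035),("done_1_mid",.068)):
    print(k,[(np.round(d["at"]).tolist(),round(d["p"],2),at_z(p,d["at"],z).round(4)[:2].tolist()) for d in robot.tip_of(p,k)[:6]])
go(.532,-.1,.2,-.165)
```

```text
mat [([225.0, 97.0], 0.56, [0.5511, 0.0173])]
bar_hinge [([96.0, 94.0], 0.59, [0.573, 0.1342])]
bar_grip [([257.0, 98.0], 0.86, [0.5396, -0.0296])]
knob [([332.0, 100.0], 0.8, [0.525, -0.1035])]
start_top [([277.0, 183.0], 0.59, [0.4373, -0.0204])]
done_1_mid [([156.0, 97.0], 0.84, [0.5626, 0.0882])]
tcp [ 0.4467 -0.0801  0.2998] yaw -0.167 | shift(now axes) [0.0874 0.0054 0.0998] shift(after turn) [0.0874 0.0056 0.0998] turn -0.002
```

View pics/w1.png

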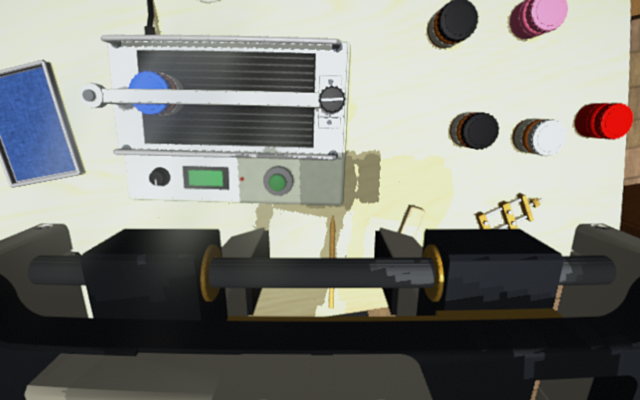

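Call:
carry_out --commands '[[[0.0405,0.005,0.02],0.023,0.6],[[0.0405,0.005,0.05],0,0.6],[[0,0,0.05],0,0.6],[[0,0,0.03],0,0.6],[[0,0,0],0,0.6],[[0,0,0],0,0.6]]'

```text
time: 3.82
tool_pos: [0.5245, -0.1035, 0.1527]
tool_rot: [3.141, -0.002, -0.189]
contact_force: [0.7, -0.0, 0.8]
opening: 0.0552
grip_force: 0.0
```

Run:
```python
from h import *
p=cam("wrist"); save(p,"w2")
for k,z in (("bar_grip",.101),("knob",.1195)):
    print(k,[(np.round(d["at"]).tolist(),round(d["p"],2),at_z(p,d["at"],z).round(4)[:2].tolist()) for d in robot.tip_of(p,k)[:6]])
p=cam("scene")
print("knob",[(at_z(p,d["at"],.1195).round(4)[:2].tolist()) for d in robot.tip_of(p,"knob")[:6]])
go(.525,-.1035,.128,-.19)
```

```text
bar_grip [([199.0, 224.0], 0.67, [0.54, -0.0281]), ([320.0, 234.0], 0.18, [0.5188, -0.102])]
knob [([322.0, 235.0], 0.65, [0.5252, -0.1046]), ([248.0, 310.0], 0.46, [0.4846, -0.0503])]
knob [[0.5223, -0.1018], [0.5185, 0.054], [0.6372, 0.0857]]
tcp [ 0.5242 -0.1032  0.1525] yaw -0.188 | shift(now axes) [0.0007 0.0002 0.0245] shift(after turn) [0.0008 0.0002 0.0245] turn 0.002
```

View pics/w2.png

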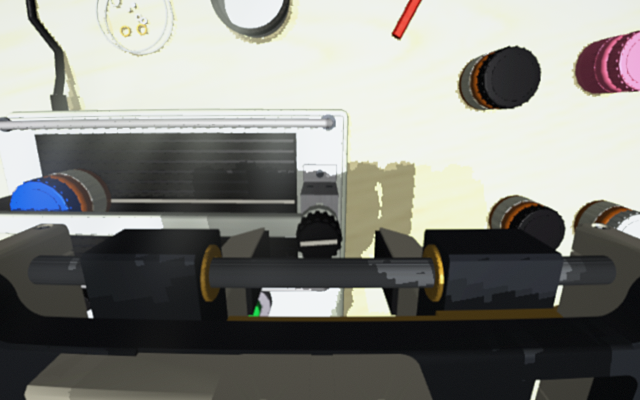

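Call:
carry_out --commands '[[[0,0,0.0125],0,0.6],[[0,0,0.012],0,0.6],[[0,0,0],0,0.4],[[0,0,0],0,0.2],[[0,0,0],0,0.1],[[0,0,0],0,0.1],[[0,0,0],0,0.1]]' --newtons 15

```text
time: 4.95
tool_pos: [0.5241, -0.102, 0.1271]
tool_rot: [-3.14, -0.001, -0.188]
contact_force: [1.8, 5.1, 0.7]
opening: 0.0234
grip_force: 15.0
```

Call:
carry_out --commands '[[[0,-0.001,0.001],0,0.1],[[0,0,0.001],0,0.1],[[0,0,0],0,0.1]]'

```text
time: 5.32
tool_pos: [0.5248, -0.102, 0.126]
tool_rot: [3.141, -0.003, -0.188]
contact_force: [-0.1, 2.2, 7.2]
opening: 0.0237
grip_force: 15.0
```

Call:
carry_out --commands '[[[0,0,0.001],0,0.1],[[0,0,0],-0.15,0.1],[[0,0,0],-0.15,0.1],[[0,0,0],-0.15,0.1],[[0,0,0],-0.15,0.1],[[0,0,0],-0.15,0.1],[[0,0,0],-0.15,0.1],[[0,0,0],-0.15,0.1],[[0,0,0],-0.15,0.1],[[0,0,0],-0.15,0.1],[[0,0,0],-0.15,0.1],[[0,0,0],0,0.1],[[0,0,-0.003],0,0.1],[[0,0,-0.003],0,0.1],[[0,0,-0.003],0,0.1],[[0,0,0],0,0.1]]'

```text
time: 7.32
tool_pos: [0.5248, -0.1025, 0.1335]
tool_rot: [3.139, 0.001, 1.312]
contact_force: [1.7, -0.8, 4.1]
opening: 0.0239
grip_force: 15.0
```

Call:
carry_out --commands '[[[0,0,0],0,0.45],[[0,0,0],0,0.45],[[0,0,0],0,0.45],[[0,0,-0.03],-0.07,0.45],[[0.037,0,0],0,0.45],[[0.037,0,0],0,0.45],[[0,0,0.02],0,0.45],[[0,0,0],0,0.45]]'

```text
time: 8.32
tool_pos: [0.5367, -0.0287, 0.1415]
tool_rot: [-3.138, 0.0, 1.383]
contact_force: [-0.5, -0.6, -0.2]
opening: 0.0412
grip_force: 0.0
```

Run:
```python
from h import *
p=cam("wrist"); save(p,"w3")
for k,z in (("bar_grip",.101),("knob",.126)):
    print(k,[(np.round(d["at"]).tolist(),round(d["p"],2),at_z(p,d["at"],z).round(4)[:2].tolist()) for d in robot.tip_of(p,k)[:6]])
go(.539,-.03,.1135,1.381)
```

```text
bar_grip [([326.0, 232.0], 0.84, [0.5392, -0.0306])]
knob []
tcp [ 0.538  -0.0297  0.1432] yaw 1.381 | shift(now axes) [-0.0001  0.001   0.0297] shift(after turn) [-0.0001  0.001   0.0297] turn 0.0
```

View pics/w3.png

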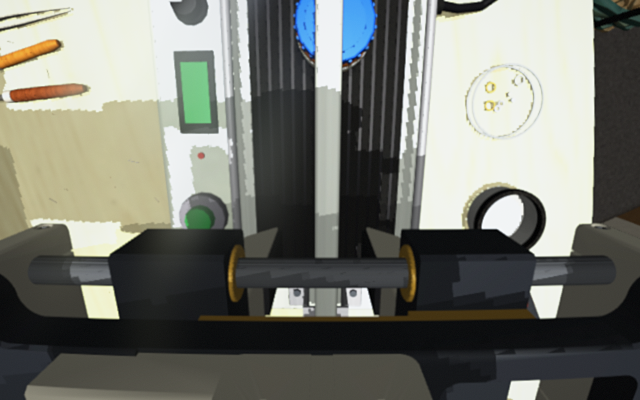

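Call:
carry_out --commands '[[[0,0,0.015],0,0.45],[[0,0.001,0.015],0,0.25],[[0,0,0],0,0.25],[[0,0,0],0,0.25],[[0.0012,0.02,0],-0.118,0.25],[[0.0012,0.02,0],-0.118,0.25],[[0.0012,0.02,0],-0.118,0.25],[[0.0012,0.02,0],-0.118,0.25],[[0.0012,0.02,0],-0.118,0.25],[[0.0012,0.02,0],-0.118,0.25],[[0.0012,0.02,0],-0.118,0.25],[[0.0012,0.02,0],-0.118,0.25],[[0.0012,0.02,0],-0.118,0.25],[[0.0012,0.02,0],-0.118,0.25],[[0,0,0],0,0.25],[[0,0,0],0,0.25]]'

```text
time: 10.48
tool_pos: [0.7124, 0.044, 0.1128]
tool_rot: [-3.141, -0.0, 2.56]
contact_force: [0.1, -0.1, -0.0]
opening: 0.0229
grip_force: 0.0
```

Run:
```python
from h import *
p=cam("top"); save(p,"t2"); 
for k,z in (("bar_grip",.101),("knob",.126),("jar_1_mid",.023),("jar_2_mid",.023),("done_1_mid",.068),("bar_hinge",.101)):
    print(k,[(np.round(d["at"]).tolist(),round(d["p"],2),at_z(p,d["at"],z).round(4)[:2].tolist()) for d in robot.find_in(p,k)[:6]])
go(.56,.085,.3,-.19)
```

```text
bar_grip []
knob [([309.0, 210.0], 0.53, [0.5073, -0.0346])]
jar_1_mid [([395.0, 224.0], 0.6, [0.4666, -0.2786])]
jar_2_mid [([384.0, 179.0], 0.69, [0.5986, -0.2519])]
done_1_mid []
bar_hinge [([311.0, 213.0], 0.7, [0.4992, -0.0394])]
tcp [0.7127 0.0441 0.113 ] yaw 2.561 | shift(now axes) [ 0.1501 -0.0496 -0.1871] shift(after turn) [-0.1577 -0.0113 -0.187 ] turn 2.751
```

Call:
carry_out --commands '[[[0,0,-0.03],0,0.4],[[0,0,-0.04],0,0.5],[[0,0,-0.01],0.175,0.72],[[0,0,0],0.175,0.72],[[0,0,0],0.175,0.72],[[0,0,0],0.175,0.72],[[0,0,0],0.175,0.72],[[0,0,0],0.175,0.72],[[0,0,0],0.175,0.72],[[0,0,0],0.175,0.72],[[0,0,0],0.17,0.72],[[-0.015,-0.05,0],0,0.72],[[-0.015,-0.05,0],0,0.72],[[-0.0155,-0.0495,0],0,0.72],[[0,0,0],0,0.72],[[0,0,0],0,0.72]]'

```text
time: 12.82
tool_pos: [0.5637, 0.0881, 0.1936]
tool_rot: [3.14, -0.001, 0.992]
contact_force: [0.5, -1.1, -0.4]
opening: 0.0662
grip_force: 0.0
```

Run:
```python
from h import *
p=cam("wrist"); save(p,"w4")
for k,z in (("bar_grip",.101),("done_1_mid",.068),("bar_hinge",.101)):
    print(k,[(np.round(d["at"]).tolist(),round(d["p"],2),at_z(p,d["at"],z).round(4)[:2].tolist()) for d in robot.tip_of(p,k)[:6]])
h=cv2.cvtColor(p["pixels"],cv2.COLOR_RGB2HSV); m=cv2.inRange(h,(100,120,60),(120,255,255)); m[235:]=0
n,l,s,c=cv2.connectedComponentsWithStats(m); i=1+s[1:,4].argmax(); print(s[i],c[i],at_z(p,c[i],.089).round(4))
go(.563,.088,.2,.99)
```

```text
bar_grip [([526.0, 147.0], 0.92, [0.7149, 0.0429])]
done_1_mid [([325.0, 198.0], 0.85, [0.5659, 0.084])]
bar_hinge [([295.0, 144.0], 0.89, [0.5735, 0.1366]), ([324.0, 198.0], 0.39, [0.569, 0.0918])]
[ 119    0  119   49 3320] [174.64909639  16.0563253 ] [0.552  0.2568 0.089 ]
tcp [0.5638 0.0878 0.1926] yaw 0.991 | shift(now axes) [-0.0003 -0.0008 -0.0074] shift(after turn) [-0.0003 -0.0008 -0.0074] turn 0.001
```

View pics/w4.png

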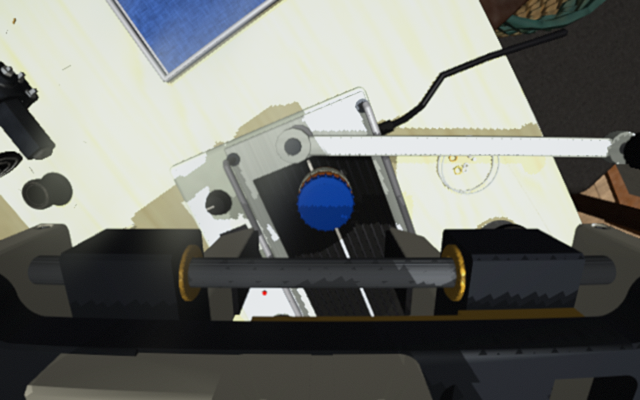

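Call:
carry_out --commands '[[[0,0.002,0.05],0,0.72],[[0,0,0.04],0,0.72],[[0,0,0.0275],0,0.72],[[0,0,0],0,0.6],[[0,0,0],0,0.5],[[0,0,0],0,0.4],[[0,0,0],0,0.4]]' --newtons 25

```text
time: 13.9
tool_pos: [0.5655, 0.087, 0.0767]
tool_rot: [3.139, -0.002, 0.992]
contact_force: [0.5, -0.4, 2.8]
opening: 0.0454
grip_force: 25.0
```

Call:
carry_out --commands '[[[0,0,-0.025],0,0.4],[[0,0,-0.05],0,0.4],[[0,0,-0.05],0,0.4],[[0.0465,-0.0304,0],0,0.4],[[0.0465,-0.0304,0],0,0.4],[[0.0465,-0.0304,0],0,0.4],[[0.0465,-0.0304,0],0,0.4],[[0,0,0.04],0,0.4],[[0,0,0.04],0,0.4],[[0,0,0.04],0,0.4],[[0,0,0.02],0,0.4],[[0,0,0],0,0.4],[[0,0,0],0,0.4]]'

```text
time: 15.52
tool_pos: [0.5651, 0.3096, 0.0616]
tool_rot: [3.14, -0.002, 0.992]
contact_force: [-0.2, 0.3, -0.3]
opening: 0.0453
grip_force: 25.0
```

Run:
```python
from h import *
p=cam("scene"); cv2.imwrite("pics/s2.png",cv2.resize(p["pixels"][150:390,60:460,::-1],(800,480)))
print([(np.round(d["at"]).tolist(),round(d["p"],2),at_z(p,d["at"],.038).round(4)[:2].tolist()) for d in robot.tip_of(p,"done_1_mid")[:6]])
go(.565,.309,.036,.99); print(robot.observe()["opening"])
```

```text
[]
tcp [0.5653 0.3096 0.0619] yaw 0.992 | shift(now axes) [-0.0008  0.0001  0.0259] shift(after turn) [-0.0007  0.0001  0.0259] turn 0.002
0.04562678423978993
```

View pics/s2.png

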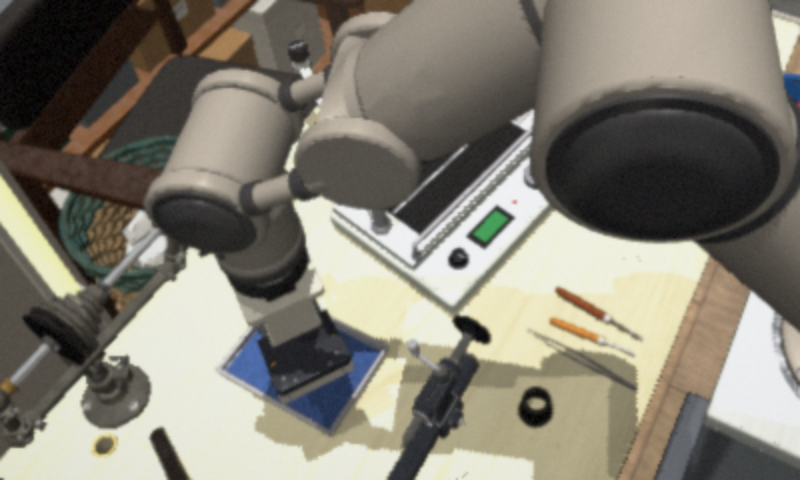

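Call:
carry_out --commands '[[[0,0,0.015],0,0.4],[[0,0,0.006],0,0.4],[[0,0,0.003],0,0.4],[[0,0,0.001],0,0.4],[[0,0,0],0,0.4]]'

```text
time: 16.25
tool_pos: [0.5646, 0.3093, 0.0354]
tool_rot: [3.141, -0.0, 0.992]
contact_force: [-0.1, -0.4, -1.8]
opening: 0.0455
grip_force: 25.0
```

Call:
carry_out --commands '[[[0,0,0.001],0,0.4],[[0,0,0.001],0,0.4],[[0,0,0],0,0.4]]'

```text
time: 16.62
tool_pos: [0.5647, 0.3094, 0.0346]
tool_rot: [3.141, -0.001, 0.992]
contact_force: [-1.6, -2.0, 6.8]
opening: 0.0455
grip_force: 25.0
```

Call:
carry_out --commands '[[[0,0,0],0,0.5],[[0,0,0],0,0.72],[[0,0,0],0,0.72],[[0,0,-0.03],0,0.72],[[0,0,-0.06],0,0.72],[[0,0,-0.06],-0.13,0.72],[[0,0,-0.06],-0.13,0.72],[[0,0,-0.03],-0.13,0.72],[[-0.0597,0.0074,0],0,0.72],[[-0.0597,0.0074,0],0,0.72],[[-0.0597,0.0074,0],0,0.72],[[-0.0597,0.0074,0],0,0.72],[[-0.0597,0.0074,0],0,0.72],[[-0.0597,0.0074,0],0,0.72],[[-0.0597,0.0074,0],0,0.72],[[-0.0597,0.0074,0],0,0.72],[[-0.0597,0.0074,0],0,0.72],[[-0.0597,0.0074,0],0,0.72],[[0,0,0],0,0.72],[[0,0,0],0,0.72]]'

```text
time: 19.12
tool_pos: [0.5248, -0.2907, 0.273]
tool_rot: [-3.141, -0.001, 1.381]
contact_force: [0.3, 0.4, 0.6]
opening: 0.066
grip_force: 0.0
```

Run:
```python
from h import *
p=cam("wrist"); save(p,"w5")
for k in ("jar_1_mid","jar_2_mid"):
    print(k,[(np.round(d["at"]).tolist(),round(d["p"],2),at_z(p,d["at"],.023).round(4)[:2].tolist()) for d in robot.tip_of(p,k)[:6]])
p=cam("top")
for k,z in (("jar_1_mid",.023),("done_1_mid",.026),("tray_floor",.003),("mat",.045),("bar_grip",.101)):
    print(k,[(np.round(d["at"]).tolist(),round(d["p"],2),at_z(p,d["at"],z).round(4)[:2].tolist()) for d in robot.tip_of(p,k)[:6]])
go(.588,-.257,.15,1.381)
```

```text
jar_1_mid [([269.0, 172.0], 0.58, [0.4616, -0.282])]
jar_2_mid [([455.0, 64.0], 0.46, [0.6988, -0.1989])]
jar_1_mid [([398.0, 223.0], 0.59, [0.4718, -0.2878])]
done_1_mid [([189.0, 195.0], 0.65, [0.5661, 0.3095])]
tray_floor [([193.0, 196.0], 0.82, [0.5636, 0.3031]), ([407.0, 143.0], 0.7, [0.706, -0.3268])]
mat [([288.0, 196.0], 0.97, [0.5546, 0.0242])]
bar_grip [([278.0, 136.0], 0.86, [0.7132, 0.0465])]
tcp [ 0.5252 -0.2905  0.2735] yaw 1.383 | shift(now axes) [0.0446 0.0554 0.1235] shift(after turn) [0.0447 0.0554 0.1235] turn 0.002
```

View pics/w5.png

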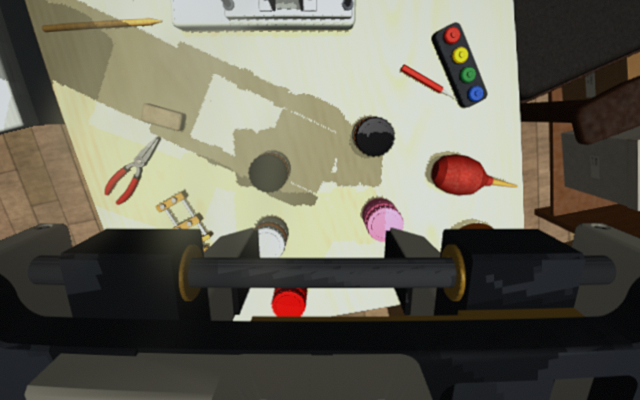

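Run:
```python
from h import *
p=cam("wrist")
for n,u in (("A",(375,136)),("B",(269,172)),("S",(272,237)),("P",(384,218))): print(n,at_z(p,u,.046).round(4)[:2])
go(*at_z(p,(375,136),.046)[:2],.032,1.381)
```

```text
A [ 0.5927 -0.2602]
B [ 0.4662 -0.2781]
S [ 0.4516 -0.3571]
P [ 0.5892 -0.3584]
tcp [ 0.5251 -0.2906  0.2734] yaw 1.382 | shift(now axes) [0.0426 0.0607 0.2414] shift(after turn) [0.0426 0.0607 0.2414] turn 0.001
```

Call:
carry_out --commands '[[[0.022,0.03,0.02],0,0.76],[[0.0215,0.03,0.03],0,0.76],[[0,0,0.05],0,0.76],[[0,0,0.05],0,0.76],[[0,0,0.05],0,0.76],[[0,0,0.041],0,0.76],[[0,0,0],0,0.76],[[0,0,0],0,0.6],[[0,0,0],0,0.5],[[0,0,0],0,0.4],[[0,0,0],0,0.4]]' --newtons 25

```text
time: 21.0
tool_pos: [0.5928, -0.26, 0.0342]
tool_rot: [3.139, 0.001, 1.382]
contact_force: [-1.1, 1.2, 6.8]
opening: 0.0453
grip_force: 25.0
```

Call:
carry_out --commands '[[[0,0,-0.03],0,0.4],[[0,0,-0.05],0,0.4],[[0,0,-0.05],0,0.4],[[0.0531,-0.0159,0],0,0.4],[[0.0531,-0.0159,0],0,0.4],[[0.0531,-0.0159,0],0,0.4],[[0.0531,-0.0159,0],0,0.4],[[0.0531,-0.0159,0],0,0.4],[[0.0531,-0.0159,0],0,0.4],[[0,0,0.03],0,0.4],[[0,0,0.03],0,0.4],[[0,0,0],0,0.4],[[0,0,0],0,0.4]]'

```text
time: 22.62
tool_pos: [0.5589, 0.0712, 0.1034]
tool_rot: [3.14, -0.0, 1.382]
contact_force: [0.1, -0.1, -1.0]
opening: 0.0453
grip_force: 25.0
```

Run:
```python
from h import *
p=cam("wrist"); save(p,"w6")
for k,z in (("bar_hinge",.101),("jar_1_mid",.08),("mat",.045)):
    print(k,[(np.round(d["at"]).tolist(),round(d["p"],2),at_z(p,d["at"],z).round(4)[:2].tolist()) for d in robot.tip_of(p,k)[:6]])
go(.559,.071,.0795,1.381); print(robot.observe()["opening"])
```

```text
bar_hinge [([325.0, 114.0], 0.85, [0.5734, 0.1367])]
jar_1_mid []
mat []
tcp [0.5589 0.0711 0.1035] yaw 1.381 | shift(now axes) [-0.0001  0.0001  0.024 ] shift(after turn) [-0.0001  0.0001  0.024 ] turn 0.0
0.04496420566942436
```

View pics/w6.png

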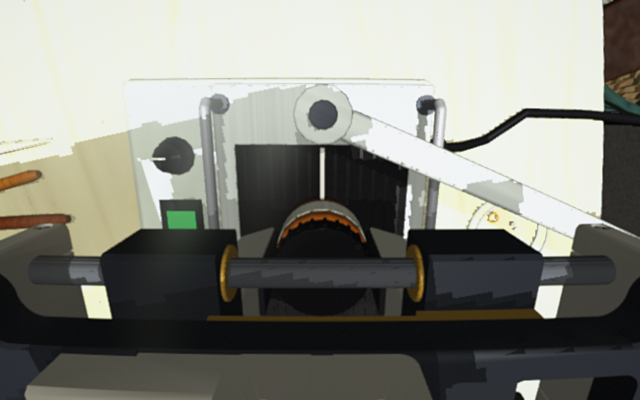

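Call:
carry_out --commands '[[[0,0,0.015],0,0.4],[[0,0,0.006],0,0.4],[[0,0,0.0015],0,0.4],[[0,0,0.001],0,0.4],[[0,0,0],0,0.4]]'

```text
time: 23.45
tool_pos: [0.5574, 0.0713, 0.0792]
tool_rot: [-3.14, 0.001, 1.382]
contact_force: [-5.7, -0.5, 5.9]
opening: 0.0453
grip_force: 25.0
```

Call:
carry_out --commands '[[[0,0,0],0,0.5],[[0,0,0],0,0.6],[[0,0,0],0,0.64],[[0,0,-0.02],0,0.64],[[0,0,-0.05],0,0.7],[[0,0,-0.05],0,0.76],[[-0.06,-0.0039,0],0,0.76],[[-0.06,-0.0039,0],0,0.76],[[-0.06,-0.0039,0],0,0.76],[[-0.06,-0.0039,0],0,0.76],[[-0.06,-0.0039,0],0,0.76],[[-0.06,-0.0039,0],0,0.76],[[0,0,0],0,0.76],[[0,0,0],0,0.76]]'

```text
time: 25.2
tool_pos: [0.4676, -0.2775, 0.1986]
tool_rot: [-3.141, -0.001, 1.381]
contact_force: [-0.0, 0.0, -0.2]
opening: 0.0699
grip_force: 0.0
```

Run:
```python
from h import *
p=cam("wrist"); save(p,"w7")
for k,z in (("jar_1_mid",.023),("jar_2_mid",.023)):
    print(k,[(np.round(d["at"]).tolist(),round(d["p"],2),at_z(p,d["at"],z).round(4)[:2].tolist()) for d in robot.tip_of(p,k)[:6]])
go(.466,-.278,.034,1.381)
p=cam("top"); cv2.imwrite("pics/t3.png",cv2.resize(p["pixels"][90:290,140:460,::-1],(800,500)))
```

```text
jar_1_mid [([318.0, 186.0], 0.95, [0.4637, -0.2805]), ([189.0, 116.0], 0.29, [0.355, -0.1898])]
jar_2_mid []
tcp [ 0.4681 -0.2764  0.1989] yaw 1.384 | shift(now axes) [-0.002  -0.0018  0.1649] shift(after turn) [-0.0019 -0.0018  0.1649] turn 0.003
```

View pics/w7.png

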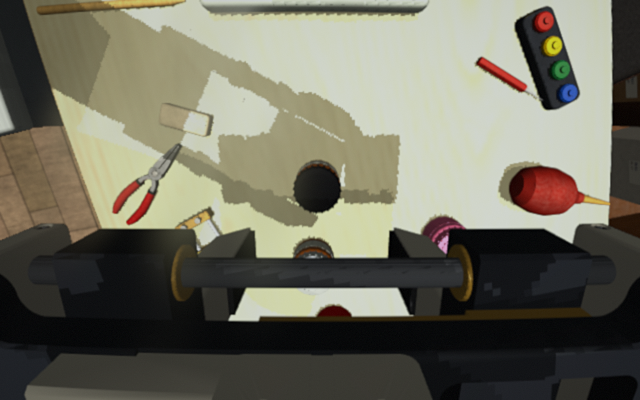

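B is centred below the jaws (318,188). I descend, grip and carry it to the middle slot.

Call:
carry_out --commands '[[[-0.002,-0.002,0.06],0,0.76],[[0,0,0.06],0,0.76],[[0,0,0.044],0,0.76],[[0,0,0],0,0.76],[[0,0,0],0,0.6],[[0,0,0],0,0.5],[[0,0,0],0,0.4],[[0,0,0],0,0.4],[[0,0,-0.02],0,0.4],[[0,0,-0.05],0,0.4],[[0,0,-0.06],0,0.4],[[0,0,0],0,0.4]]'

```text
time: 26.9
tool_pos: [0.4675, -0.2812, 0.1703]
tool_rot: [3.132, 0.005, 1.382]
contact_force: [0.6, -0.1, -2.3]
opening: 0.0455
grip_force: 25.0
```

Run:
```python
from h import *
go(.549,.014,.0795,1.381); print(robot.observe()["opening"])
```

```text
tcp [ 0.4675 -0.2812  0.1703] yaw 1.382 | shift(now axes) [0.3058 0.0237 0.0894] shift(after turn) [0.3053 0.0243 0.0908] turn 0.001
0.045536491490607345
```

View pics/t3.png

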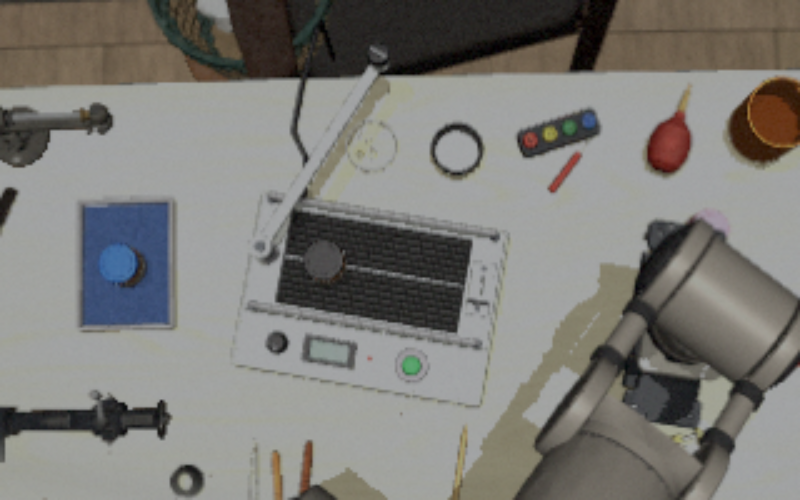

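Call:
carry_out --commands '[[[0.051,0.004,0],0,0.4],[[0.051,0.004,0],0,0.4],[[0.051,0.004,0],0,0.4],[[0.051,0.004,0],0,0.4],[[0.051,0.004,0],0,0.4],[[0.051,0.004,0],0,0.4],[[0,0,0.04],0,0.4],[[0,0,0.04],0,0.4],[[0,0,0.004],0,0.4],[[0,0,0],0,0.4],[[0,0,0],0,0.4]]'

```text
time: 28.28
tool_pos: [0.5463, 0.0164, 0.0811]
tool_rot: [3.141, 0.0, 1.382]
contact_force: [-0.6, 0.1, -0.8]
opening: 0.0452
grip_force: 25.0
```

Call:
carry_out --commands '[[[0,0.0025,0],0,0.4],[[0,0,0.001],0,0.4],[[0,0,0.001],0,0.4],[[0,0,0],0,0.4]]'

```text
time: 28.78
tool_pos: [0.5488, 0.0161, 0.0788]
tool_rot: [3.141, 0.0, 1.382]
contact_force: [-0.0, -0.9, -0.6]
opening: 0.0453
grip_force: 25.0
```

Call:
carry_out --commands '[[[0,0,0.001],0,0.4],[[0,0,0.001],0,0.4],[[0,0,0],0,0.4]]'

```text
time: 29.15
tool_pos: [0.5489, 0.016, 0.0786]
tool_rot: [3.141, 0.0, 1.382]
contact_force: [-4.2, -0.6, 14.6]
opening: 0.0453
grip_force: 25.0
```

Call:
carry_out --commands '[[[0,0,-0.001],0,0.4],[[0,0,0],0,0.5],[[0,0,0],0,0.62],[[0,0,0],0,0.62],[[0,0,-0.02],0,0.62],[[0,0,-0.05],0,0.7],[[0,0,-0.05],0,0.76],[[-0.0556,-0.0044,0],0,0.76],[[-0.0556,-0.0044,0],0,0.76],[[-0.0556,-0.0044,0],0,0.76],[[-0.0556,-0.0044,0],0,0.76],[[-0.0556,-0.0044,0],0,0.76],[[-0.0556,-0.0044,0],0,0.76],[[-0.0556,-0.0044,0],0,0.76],[[0,0,0],0,0.76],[[0,0,0],0,0.76]]'

```text
time: 31.15
tool_pos: [0.4453, -0.3598, 0.1973]
tool_rot: [-3.141, -0.001, 1.381]
contact_force: [-0.0, 0.0, 0.4]
opening: 0.0695
grip_force: 0.0
```

Run:
```python
from h import *
p=cam("wrist"); save(p,"w8")
for k,z in (("jar_1_mid",.023),("jar_2_mid",.023)):
    print(k,[(np.round(d["at"]).tolist(),round(d["p"],2),at_z(p,d["at"],z).round(4)[:2].tolist()) for d in robot.tip_of(p,k)[:6]])
go(.445,-.358,.034,1.381)
p=cam("top"); cv2.imwrite("pics/t4.png",cv2.resize(p["pixels"][90:290,140:460,::-1],(400,250)))
q=cv2.imread("pics/w8.png"); t=cv2.imread("pics/t4.png"); c=np.zeros((650,640,3),np.uint8); c[:400]=q; c[400:,:400]=t; cv2.imwrite("pics/c8.png",cv2.resize(c,(590,600)))
```

```text
jar_1_mid []
jar_2_mid []
tcp [ 0.4459 -0.359   0.1978] yaw 1.384 | shift(now axes) [ 0.0008 -0.0011  0.1638] shift(after turn) [ 0.0008 -0.0011  0.1638] turn 0.003
```

View pics/c8.png

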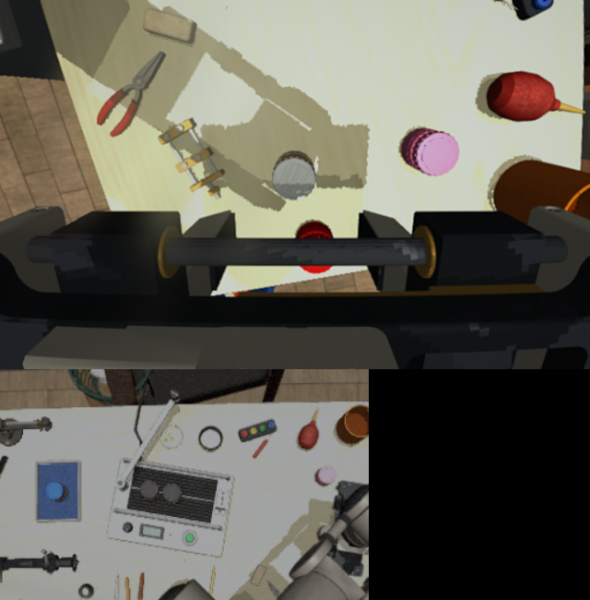

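Call:
carry_out --commands '[[[-0.002,-0.001,0.06],0,0.76],[[0,0,0.06],0,0.76],[[0,0,0.044],0,0.76],[[0,0,0],0,0.76],[[0,0,0],0,0.6],[[0,0,0],0,0.5],[[0,0,0],0,0.4],[[0,0,0],0,0.4],[[0,0,-0.02],0,0.4],[[0,0,-0.05],0,0.4],[[0,0,-0.06],0,0.4],[[0,0,0],0,0.4]]'

```text
time: 32.85
tool_pos: [0.4461, -0.3642, 0.1696]
tool_rot: [3.132, 0.007, 1.382]
contact_force: [-0.1, 0.2, -1.5]
opening: 0.0456
grip_force: 25.0
```

Run:
```python
from h import *
go(.5385,-.042,.083,1.381); print(robot.observe()["opening"])
```

```text
tcp [ 0.4461 -0.3642  0.1696] yaw 1.382 | shift(now axes) [0.3344 0.0295 0.0846] shift(after turn) [0.3338 0.03   0.0866] turn 0.001
0.045649474214667855
```

Call:
carry_out --commands '[[[0.0553,0.0054,0],0,0.4],[[0.0553,0.0054,0],0,0.4],[[0.0553,0.0054,0],0,0.4],[[0.0553,0.0054,0],0,0.4],[[0.0553,0.0054,0],0,0.4],[[0.0553,0.0054,0],0,0.4],[[0,0,0.04],0,0.4],[[0,0,0.04],0,0.4],[[0,0,0.005],0,0.4],[[0,0,0],0,0.4],[[0,0,0],0,0.4]]'

```text
time: 34.22
tool_pos: [0.5378, -0.0424, 0.0784]
tool_rot: [-3.141, 0.0, 1.382]
contact_force: [-0.1, 1.0, -1.1]
opening: 0.0457
grip_force: 25.0
```

Call:
carry_out --commands '[[[0,0.0005,0.001],0,0.4],[[0,0,0.0005],0,0.4],[[0,0,0],0,0.4]]'

```text
time: 34.6
tool_pos: [0.5386, -0.0425, 0.0776]
tool_rot: [3.141, 0.0, 1.382]
contact_force: [-1.9, -0.3, 4.5]
opening: 0.0451
grip_force: 25.0
```

Call:
carry_out --commands '[[[0,0,0],0,0.5],[[0,0,0],0,0.62],[[0,0,0],0,0.62],[[0,0,-0.02],0,0.62],[[0,0,-0.05],0,0.6],[[0,0,-0.043],0,0.5],[[0.0292,0.0387,0],0,0.5],[[0.0292,0.0387,0],-0.16,0.5],[[0,0,0],-0.17,0.5],[[0,0,0],-0.17,0.5],[[0,0,0],-0.17,0.5],[[0,0,0],-0.17,0.5],[[0,0,0],-0.17,0.5],[[0,0,0],-0.17,0.5],[[0,0,0],0,0.5]]'

```text
time: 36.48
tool_pos: [0.6257, 0.0004, 0.19]
tool_rot: [-3.141, -0.0, 2.56]
contact_force: [0.2, -0.7, -0.5]
opening: 0.0459
grip_force: 0.0
```

Run:
```python
from h import *
p=cam("wrist"); save(p,"w9")
for k,z in (("bar_grip",.101),("bar_hinge",.101),("knob",.126)):
    print(k,[(np.round(d["at"]).tolist(),round(d["p"],2),at_z(p,d["at"],z).round(4)[:2].tolist()) for d in robot.tip_of(p,k)[:6]])
go(.7135,.0435,.1135,2.56)
```

```text
bar_grip []
bar_hinge [([451.0, 35.0], 0.77, [0.5735, 0.1367])]
knob [([170.0, 20.0], 0.33, [0.4749, -0.0079])]
tcp [6.257e-01 4.000e-04 1.902e-01] yaw 2.559 | shift(now axes) [-0.0496  0.0843  0.0767] shift(after turn) [-0.0497  0.0842  0.0767] turn -0.001
```

Call:
carry_out --commands '[[[-0.025,0.042,0],0,0.5],[[-0.025,0.042,0],0,0.5],[[0,0,0.03],0,0.5],[[0,0,0],0,0.5],[[0,0,0],0,0.5]]'

```text
time: 37.3
tool_pos: [0.7135, 0.043, 0.1612]
tool_rot: [3.141, 0.0, 2.561]
contact_force: [0.3, 0.1, 0.7]
opening: 0.0459
grip_force: 0.0
```

Run:
```python
from h import *
p=cam("wrist"); save(p,"w9")
for k,z in (("bar_grip",.101),("bar_hinge",.101),("knob",.126)):
    print(k,[(np.round(d["at"]).tolist(),round(d["p"],2),at_z(p,d["at"],z).round(4)[:2].tolist()) for d in robot.tip_of(p,k)[:6]])
go(.7135,.0435,.1135,2.56)
```

```text
bar_grip [([325.0, 220.0], 0.69, [0.715, 0.0441])]
bar_hinge []
knob []
tcp [0.7138 0.0429 0.1619] yaw 2.561 | shift(now axes) [0.0006 0.0002 0.0484] shift(after turn) [0.0006 0.0003 0.0484] turn 0.001
```

View pics/w9.png

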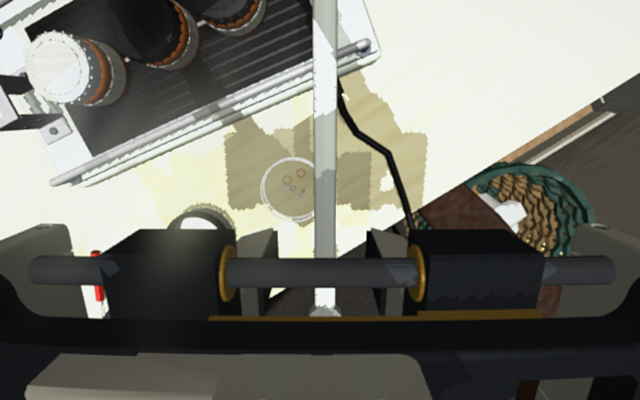

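Call:
carry_out --commands '[[[0,0.001,0.03],0,0.45],[[0,0,0.016],0,0.25],[[0,0,0],0,0.25],[[0,0,0],0,0.25],[[0.0012,-0.02,0],0.118,0.25],[[0.0012,-0.02,0],0.118,0.25],[[0.0012,-0.02,0],0.118,0.25],[[0.0012,-0.02,0],0.118,0.25],[[0.0012,-0.02,0],0.118,0.25],[[0.0012,-0.02,0],0.118,0.25],[[0.0012,-0.02,0],0.118,0.25],[[0.0012,-0.02,0],0.118,0.25],[[0.0012,-0.02,0],0.118,0.25],[[0.0012,-0.02,0],0.118,0.25],[[0,-0.003,0],0,0.25],[[0,-0.002,0],0,0.25],[[0,0,0],0,0.25]]'

```text
time: 39.62
tool_pos: [0.5358, -0.0287, 0.1145]
tool_rot: [3.141, 0.0, 1.383]
contact_force: [0.1, -0.3, 0.3]
opening: 0.0233
grip_force: 0.0
```

Call:
carry_out --commands '[[[0,-0.002,0],0,0.25],[[0,-0.002,0],0,0.25],[[0,0,0],0,0.25]]'

```text
time: 40.0
tool_pos: [0.5345, -0.0285, 0.1145]
tool_rot: [3.134, -0.0, 1.382]
contact_force: [11.7, -1.2, -7.5]
opening: 0.0229
grip_force: 5.6
```

Call:
carry_out --commands '[[[0,0.005,0],0,0.25],[[0,0,0],0,0.45],[[0,0,0],0,0.45],[[0,0,-0.03],0,0.45],[[0,0,-0.02],0,0.45],[[-0.0375,0,0],0,0.45],[[-0.0375,0,0],0,0.45],[[0,0,0],0,0.45],[[0,0,0],0,0.45]]'

```text
time: 41.12
tool_pos: [0.5218, -0.102, 0.1642]
tool_rot: [-3.141, -0.0, 1.381]
contact_force: [-0.0, 0.1, 0.3]
opening: 0.0414
grip_force: 0.0
```

Run:
```python
from h import *
p=cam("wrist"); save(p,"w10")
for k,z in (("bar_grip",.101),("bar_hinge",.101),("knob",.126)):
    print(k,[(np.round(d["at"]).tolist(),round(d["p"],2),at_z(p,d["at"],z).round(4)[:2].tolist()) for d in robot.tip_of(p,k)[:6]])
go(.525,-.1025,.134,1.35)
```

```text
bar_grip [([326.0, 103.0], 0.6, [0.5387, -0.0301])]
bar_hinge [([325.0, 102.0], 0.74, [0.538, -0.0298])]
knob [([330.0, 232.0], 0.78, [0.5271, -0.1037]), ([493.0, 132.0], 0.41, [0.6265, -0.0629])]
tcp [ 0.522  -0.1015  0.1642] yaw 1.383 | shift(now axes) [-0.0004  0.0031  0.0302] shift(after turn) [-0.0003  0.0031  0.0302] turn 0.033
```

View pics/w10.png

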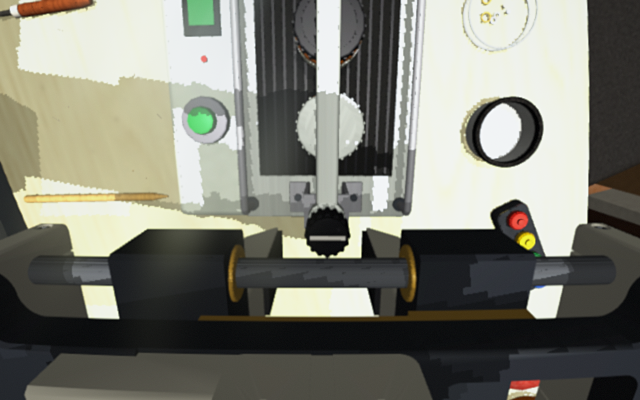

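Call:
carry_out --commands '[[[-0.0005,0.0037,0.015],0,0.45],[[0,0,0.015],0,0.45],[[0,0,0],0,0.3],[[0,0,0],0,0.1],[[0,0,0],0,0.1],[[0,0,0],0,0.1]]' --newtons 25

```text
time: 42.08
tool_pos: [0.5255, -0.1036, 0.1343]
tool_rot: [3.141, 0.0, 1.382]
contact_force: [0.0, 0.6, -3.3]
opening: 0.0234
grip_force: 25.0
```

Call:
carry_out --commands '[[[0,0,0.003],0,0.1],[[0,0,0.003],0,0.1],[[0,0,0.0025],0,0.1],[[0,0,0],0,0.1]]'

```text
time: 42.58
tool_pos: [0.5262, -0.1038, 0.1267]
tool_rot: [3.139, 0.0, 1.382]
contact_force: [0.2, 1.0, 6.3]
opening: 0.0231
grip_force: 25.0
```

Call:
carry_out --commands '[[[0,0,0.001],0,0.1],[[0,0,0.0005],0,0.1],[[0,0,0],0,0.1]]'

```text
time: 42.95
tool_pos: [0.5264, -0.1039, 0.1255]
tool_rot: [3.139, 0.0, 1.382]
contact_force: [-0.1, 1.2, 9.1]
opening: 0.0232
grip_force: 25.0
```

Call:
carry_out --commands '[[[0,0,0.0005],0.15,0.1],[[0,0,0],0.15,0.1],[[0,0,0],0.15,0.1],[[0,0,0],0.15,0.1],[[0,0,0],0.15,0.1],[[0,0,0],0.15,0.1],[[0,0,0],0.15,0.1],[[0,0,0],0.15,0.1],[[0,0,0],0.15,0.1],[[0,0,0],0.15,0.1],[[0,0,0],0.03,0.1],[[0,0,0],0,0.1]]'

```text
time: 44.45
tool_pos: [0.5266, -0.1025, 0.1254]
tool_rot: [-3.14, -0.003, -0.148]
contact_force: [0.8, 6.5, 10.5]
opening: 0.0233
grip_force: 25.0
```

Ease up to test whether the pin holds.

Call:
carry_out --commands '[[[0,0,-0.001],0,0.1],[[0,0,-0.001],0,0.1],[[0,0,-0.001],0,0.1],[[0,0,0],0,0.1]]'

```text
time: 44.95
tool_pos: [0.526, -0.1023, 0.1273]
tool_rot: [-3.14, -0.001, -0.147]
contact_force: [0.6, 6.8, 5.0]
opening: 0.0229
grip_force: 25.0
```

Call:
carry_out --commands '[[[0,0,-0.001],0,0.1],[[0,0,-0.0005],0,0.1],[[0,0,0],0,0.1]]'

```text
time: 45.32
tool_pos: [0.5259, -0.1023, 0.1277]
tool_rot: [-3.14, -0.0, -0.147]
contact_force: [3.4, 4.8, -4.5]
opening: 0.0237
grip_force: 25.0
```

Call:
carry_out --commands '[[[0,0,0.001],0,0.1],[[0,0,0],0,0.2],[[0,0,0],0,0.4],[[0,0,0],0,0.5],[[0,0,-0.03],0,0.5],[[0,0,-0.06],0,0.3],[[-0.06,-0.02,0],0,0],[[0,0,0],0,0],[[0,0,0],0,0]]'

```text
time: 46.45
tool_pos: [0.4702, -0.0756, 0.2176]
tool_rot: [3.141, -0.001, -0.148]
contact_force: [0.1, -0.4, -0.6]
opening: 0.0105
grip_force: 0.0
```

Run:
```python
from h import *
p=cam("wrist"); save(p,"w11")
for k,z in (("bar_grip",.101),("knob",.1195),("start_top",.035),("mat",.045)):
    print(k,[(np.round(d["at"]).tolist(),round(d["p"],2),at_z(p,d["at"],z).round(4)[:2].tolist()) for d in robot.tip_of(p,k)[:6]])
k=proj(p,(.526,-.1025,.129)); print("knob px",k)
u,v=k.round().astype(int); g=cv2.cvtColor(p["pixels"],cv2.COLOR_RGB2GRAY)[v-14:v+14,u-14:u+14]
print("\n".join(" ".join("%3d"%x for x in r[::2]) for r in g[::2]))
for n in ("top","scene"):
    p=cam(n)
    for z in (.03,.04): print(n,[(round(d["p"],2),at_z(p,d["at"],z).round(4)[:2].tolist()) for d in robot.tip_of(p,"start_top")[:3]])
    print([(round(d["p"],2),at_z(p,d["at"],.068).round(4)[:2].tolist()) for d in robot.tip_of(p,"jar_1_mid")[:5]])
go(.44,-.022,.1,-.19)
```

```text
bar_grip [([247.0, 119.0], 0.6, [0.5422, -0.0285])]
knob [([349.0, 124.0], 0.89, [0.5278, -0.105]), ([104.0, 326.0], 0.39, [0.3879, 0.1301])]
start_top [([273.0, 220.0], 0.66, [0.4378, -0.0204])]
mat []
knob px [346.76323283 127.21864272]
 79  52  61 106 107 102 101 100  98  95  93  90  76  46
 41  69 105 106 104 103 101  99  96  95  92  89  87  71
 42  99 107 105 103 103 103 100  96  95  93  89  85  83
 66 106 105 105 102 103 100  99  96  94  90  88  84  80
 75  96  86 104  99 107 106 107 105 105 102  97  91  91
124 194 199 211 213 221 224 227 229 236 238 241 243 244
171 248 242 240 237 236 229 227 228 227 225 223 220 214
 69 106 102  95  97 104 101 101 101  96  91  85  75  48
 55  93  95  95  94  92  94  92  89  87  84  80  77  77
 42  91  94  93  91  92  89  88  87  85  82  79  77  71
 55  64  90  90  88  88  86  86  83  81  79  76  73  43
 85  41  43  85  87  85  84  82  80  79  76  74  54  37
201 106  46  50  72  80  80  79  77  74  67  50 101 126
242 221 209  87  38  51  51  58  51  72  39  89 236 215
top [(0.73, [0.7016, -0.1945]), (0.53, [0.4465, -0.0245])]
top [(0.73, [0.6996, -0.1936]), (0.53, [0.4462, -0.0247])]
[(0.45, [0.5599, 0.0164])]
scene [(0.61, [0.4473, -0.0443]), (0.39, [0.6862, -0.3036])]
scene [(0.61, [0.4442, -0.037]), (0.39, [0.6804, -0.2933])]
[(0.76, [0.5505, 0.0166]), (0.44, [0.4358, -0.0057])]
tcp [ 0.4698 -0.0753  0.2173] yaw -0.148 | shift(now axes) [-0.0374 -0.0484  0.1173] shift(after turn) [-0.0394 -0.0468  0.1173] turn 0.042
```

Call:
carry_out --commands '[[[-0.0375,-0.0493,0],0,0],[[0,0,0.06],0,0],[[0,0,0.06],0,0],[[0,0,0.03],0,0],[[0,0,0],0,0],[[0,0,0],0,0]]'

```text
time: 47.85
tool_pos: [0.4401, -0.0211, 0.0676]
tool_rot: [3.141, 0.0, -0.148]
contact_force: [-1.0, 0.7, 3.0]
opening: 0.0003
grip_force: 0.7
```

Run:
```python
from h import *
p=cam("wrist")
print([(np.round(d["at"]).tolist(),round(d["p"],2),at_z(p,d["at"],.035).round(4)[:2].tolist()) for d in robot.tip_of(p,"start_top")[:6]])
go(.44,-.021,.055,-.148)
```

```text
[]
tcp [ 0.4405 -0.0212  0.0681] yaw -0.148 | shift(now axes) [-0.0005 -0.0001  0.013 ] shift(after turn) [-0.0005 -0.0001  0.0131] turn -0.0
```

Call:
carry_out --commands '[[[0,0,0.003],0,0],[[0,0,0.003],0,0],[[0,0,0.002],0,0],[[0,0,0.002],0,0],[[0,0,0],0,0]]'

```text
time: 48.58
tool_pos: [0.4409, -0.0212, 0.0619]
tool_rot: [3.141, -0.005, -0.148]
contact_force: [-15.1, 2.7, 60.8]
opening: 0.0005
grip_force: 30.3
```

Call:
carry_out --commands '[[[0,0,-0.004],0,0],[[0,0,-0.004],0,0],[[0,0,-0.004],0,0],[[0,0,0],0,0],[[0,0,0],0,0],[[0,0,0],0,0]]'

```text
time: 49.32
tool_pos: [0.4397, -0.021, 0.0689]
tool_rot: [3.142, 0.001, -0.148]
contact_force: [0.4, -0.2, 0.1]
opening: 0.0002
grip_force: 0.0
```

Call:
carry_out --commands '[[[0,0,0.002],0,0],[[0,0,0],0,0],[[0,0,0],0,0],[[0,0,0],0,0]]'

```text
time: 49.82
tool_pos: [0.4399, -0.021, 0.0673]
tool_rot: [3.141, 0.0, -0.148]
contact_force: [0.2, -0.2, 3.0]
opening: 0.0006
grip_force: 0.8
```

Call:
carry_out --commands '[[[0,0,0.002],0,0],[[0,0,0],0,0],[[0,0,0],0,0],[[0,0,0],0,0]]'

```text
time: 50.32
tool_pos: [0.44, -0.021, 0.0653]
tool_rot: [3.141, -0.0, -0.148]
contact_force: [-1.1, -0.1, 3.3]
opening: 0.0005
grip_force: 1.3
```

Call:
carry_out --commands '[[[0,0,0.002],0,0],[[0,0,0],0,0],[[0,0,0],0,0],[[0,0,0],0,0]]'

```text
time: 50.82
tool_pos: [0.44, -0.021, 0.0633]
tool_rot: [3.142, -0.0, -0.148]
contact_force: [-1.0, -0.5, 3.1]
opening: 0.0006
grip_force: 1.9
```

Call:
carry_out --commands '[[[0,0,0.001],0,0],[[0,0,0],0,0],[[0,0,0],0,0],[[0,0,0],0,0]]'

```text
time: 51.32
tool_pos: [0.44, -0.021, 0.063]
tool_rot: [3.141, -0.001, -0.148]
contact_force: [-3.4, 0.3, 13.4]
opening: 0.0004
grip_force: 7.0
```

Call:
carry_out --commands '[[[0,0,0.001],0,0],[[0,0,0],0,0],[[0,0,0],0,0],[[0,0,0],0,0]]'

```text
time: 51.82
tool_pos: [0.44, -0.021, 0.0628]
tool_rot: [3.141, -0.001, -0.148]
contact_force: [-5.9, 1.1, 23.5]
opening: -0.0
grip_force: 12.0
```

Call:
carry_out --commands '[[[0,0,-0.02],0,0],[[0,0,-0.05],0,0.2],[[0,0,-0.06],0,0.4],[[-0.05,0,-0.05],0,0.4],[[-0.01,0,-0.05],0,0.4],[[0,0,0],0,0.4],[[0,0,0],0,0.4]]'

```text
time: 52.7
tool_pos: [0.3862, -0.013, 0.2848]
tool_rot: [3.142, 0.001, -0.148]
contact_force: [-0.6, -0.6, -0.9]
opening: 0.0368
grip_force: 0.0
```

Run:
```python
from h import *
M=np.array([.549,.017]);ex=np.array([.982,-.189]);ey=np.array([.189,.982])
p=cam("wrist")
for k,z in (("knob",.1195),("bar_grip",.101),("jar_1_mid",.068),("jar_2_mid",.068),("done_1_mid",.026)):
    for d in robot.tip_of(p,k)[:4]:
        w=at_z(p,d["at"],z)[:2]; print(k,round(d["p"],2),w.round(3),"shaker",((w-M)@ex).round(3),((w-M)@ey).round(3))
p=cam("top")
for k in ("done_1_mid",): print([(round(d["p"],2),at_z(p,d["at"],.026).round(3)[:2]) for d in robot.tip_of(p,k)])
print(robot.observe()["contact_force"].round(1), robot.observe()["time"])
```

```text
knob 0.79 [ 0.528 -0.105] shaker 0.003 -0.124
knob 0.63 [0.565 0.126] shaker -0.005 0.111
knob 0.54 [0.538 0.23 ] shaker -0.051 0.207
bar_grip 0.74 [ 0.541 -0.028] shaker 0.001 -0.046
bar_grip 0.5 [0.348 0.176] shaker -0.227 0.118
jar_1_mid 0.65 [0.549 0.016] shaker -0.0 -0.001
done_1_mid 0.97 [0.563 0.311] shaker -0.042 0.291
[(0.66, array([0.559, 0.303]))]
[0.1 0.4 0.7] 53.1
```

```bash
python3 -c "
from cell import robot
print(robot.hand_in())"
```

```text
the job is handed in; nothing more can be done
None
```

I changed the batch and handed the job in at about 53 s on the robot's clock; the hand-in returned no verdict. The one blue-lidded jar stands in the tray, and the two black-lidded and one silvery-lidded jars stand in a row on the mat's white line. The bar is shut, the knob turned and held down by itself, and after that I pressed start to its stop and released it.

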